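# Set the trimming chuck to its gauge and lock the collar

### The arm

A 6-joint arm with a two-finger parallel gripper is mounted at the origin on the work surface. World frame = base frame: x ahead of the robot, y to its left, z up, the work surface at z = 0. Lengths are in mm, angles in degrees, forces in N, time in s.
With the tool pointing down it reaches from about 300 to 850 mm from the base axis. Payload 4.2 kg.
Tool frame: the origin (TCP) lies at the very end of the fingers, on their centre line; the grasp point (between the pads) lies 19 mm behind it (env.grasp_offset is the distance from the TCP to the grasp point, in mm); z points along the fingers, y is the line along which they close (so a half turn about z gives the same grasp; the last joint's range is limited). The gripper opens to 91 mm and grips with 3 to 60 N. Pads are 32 mm wide; open, the fingers measure 118 mm over their backs; the gripper's body (76 mm by 178 mm) begins 60 mm behind the grasp point.
Start: joints at [-71.047, 18.312, 89.639, -0, 72.044, -1.146], TCP at [197.602, -539.997, 213.976] pointing down, gripper open.
Joint ranges: [-177.97, 177.97], [-48.28, 115.42], [12.27, 149.76], [-77.06, 257.06], [2.81, 150.46], [-146.56, 146.56]. Speed limits (degrees/s): [147.25, 147.25, 180, 180, 180, 180].

### API

Orientations are given as [roll, pitch, yaw] about the fixed x, y, z axes, in that order (R = Rz(yaw) Ry(pitch) Rx(roll)).
In Python, from workcell import env gives the robot as it stands. The module is installed in compiled form; this text tells all that it offers.
- The arm moves only by the tool send_rows, never from a script. Its argument "motion" is a list of rows, each an object of numbers: "tx", "ty", "tz": the shift along the tool's x, y, z in units of 500 mm (1.0 is 500 mm); "rx", "ry", "rz": the turn, a rotation vector about the tool's x, y, z in units of 30 degrees (1.0 is 30 degrees); "gripper": the closure, from -1 (fully open) to 1 (shut). In form: [{"tx": .., "ty": .., "tz": .., "rx": .., "ry": .., "rz": .., "gripper": ..}, ...]. A call has 1 to 12 rows; each row shifts and turns the commanded pose from where the row before left it, along the tool's axes as they then stand; what a row does not reach is not made up. A row lasts 1/8 s, in which the tool goes at most 62.5 mm and 10.7 degrees, less where a joint would pass 70% of its speed; a pose out of reach is approached as far as the arm can. A call with a number of a shift or a turn outside -1 to 1 is refused whole. A call with a gripper value outside its range is refused whole. The fingers move at their own pace and stop on an object; "grip_force" is the grip in N (left out, the last holds). Time passes only in rows, so rows that do not move let the fingers close. It gives the time, the measured TCP pose, the force, the opening and the grip force at its end, in the units of the state.
- env.state(): the state, without advancing time (a new reading comes with each control period).
- env.grab_frame(name): name is "side" or "top"; returns a dict with "frame" (400x640x3 uint8, red, green, blue), "vertical_fov" (degrees; the focal length in pixels is half the picture's height over the tangent of half this angle, whatever the lens; pixels are square), "cx", "cy" (the principal point, pixels), "rvec" (rotation vector, rad) and "tvec" (3), from world to camera coordinates, as OpenCV has them. Camera axes: x right, y down, z forward; pixel columns grow to the right and rows downward; lengths in mm; the calibration is good to about 2 mm. A picture is of the moment at which its call begins. There is no depth.
- env.job_done(): hands the job in; it is judged then, once.
The state is a dict: "time_s": time; "qpos": joint angles; "qvel": joint speeds; "effort": joint torques, N m; "ee_pos": TCP position; "ee_rot": TCP orientation; "force": force on the tool from outside, world axes, zero at the start; "torque": the same for the moment, N m; "gripper_width": finger opening in mm; "gripper_force": force on a finger pad.
Only numpy, scipy, OpenCV 4.12 (cv2) and the standard library are available. Lean on these libraries where they do the work, as an engineer would, in place of code of your own. Each camera call takes 0.05 s, during which the arm holds its last target. There are 200 camera calls.

### The job

The chuck on the trimming stand sits too low. Working through the slot in the housing, push the star wheel round tooth by tooth until the top of the chuck is level with the top of the gauge finger beside it, then turn the lock collar by its upright post until its pointer lines up with the long bar mark, and let go. Leave the plates, jar, bowl and trimming tool where they are.

Things in the scene. Friction and masses are not known exactly. Their poses are not given: they have to be found in the camera images.
- stand: Fixed grey cast-iron stand, 50 mm high. Origin on the table between its two halves; axes x away from the robot, y left, z up when its yaw is 0 (it can be yawed by up to 0.2 rad). Its right half (-y) is a round base 310 mm across (its top at 48 mm) that carries the column, the chuck and the lock collar; its left half (+y) is a box housing 240 x 210 mm with the star wheel lying flat inside.
- slot_mid (a point): Centre of the access slot in the housing's flat cover, at the cover's top face (50 mm above the table). The slot is a rectangle, 68 mm along the stand's x and 140 mm along the stand's y, on the robot's side of the wheel axis; the cover is 6 mm thick and the housing is open below it down to the table.
- wheel_axis (a point): Vertical axis of the star wheel, at the cover's top face, 74 mm in the stand's +x from slot_mid. The steel wheel has a hub 48 mm in radius and six straight radial teeth, 14 mm wide, reaching out to 90 mm radius, every 60 degrees; hub and teeth span heights 10 to 40 mm above the table.
- star_wheel (a joint): Turn of the star wheel, rad, 0 to 4.4. It grows counter-clockwise seen from above, so teeth in the slot then move to the stand's -y (towards the column), and the chuck rises 12 mm per rad (12.6 mm per tooth). At 0 one tooth points exactly along the stand's -x. Stiff (about 6 N at a tooth); it stays where it is left and can be pushed either way. Starts between 1.1 and 1.8.
- chuck_top (a point): Centre of the flat top face of the terracotta chuck, a disc 70 mm across on a steel column, on the collar's axis. It only moves up and down, driven by the star wheel; the collar does not move it.
- gauge_tip (a point): Top face of the free end of the gauge finger, a flat steel bar 14 mm wide on a fixed post just behind the chuck on its left, its end 5 mm clear of the chuck's rim; this point lies 4 mm in from that end. Its height (126 to 134 mm) is the height wanted for the chuck top; it differs from start to start.
- collar_axis (a point): Vertical axis of the lock collar (and of the column and chuck), 100 mm above the table.
- collar (a joint): Turn of the lock collar, rad, 0 to 1.7; grows clockwise seen from above. 1.30 is the locked mark; there is no stop at the mark and it turns on to 1.7. Stiff (about 4 N at the post); stays where it is left. Starts between 0 and 0.35, unlocked.
- lug (a point): Centre of the collar's upright black post, 24 mm diameter; it stands on the collar's arm at 112 mm from the collar axis, free for gripping from 68 to 126 mm above the table (this point at 98 mm). The collar itself is a ribbed aluminium disc 144 mm across, 52 to 70 mm above the table; its arm ends in a narrow pointer on the same radius as the post.
- lock_mark (a point): Middle of the locked mark: a steel bar 22 mm long, 7 mm wide, 8 mm high, this point on its top, lying radially on the round base 143 mm from the collar axis. The collar is locked when post and pointer lie on the same radius as this bar. (The small round stud is the open mark.)
- plates: Bystander: stack of four cream plates, 196 mm across, 66 mm high; origin at its underside.
- slip_jar: Bystander: grey jar with a white lid, 80 mm across, 110 mm high; origin at its underside.
- water_bowl: Bystander: white bowl, 140 mm across, 60 mm high; origin at its underside.
- trim_tool: Bystander: trimming tool with a blue handle, 180 mm long, lying on the table.

How it is judged:
By the outcome, as a careful person would: the job done as asked, in the order asked, and still so for the second after the job is handed in, with the robot touching nothing.
It also fails if it takes over 72 s, if anything falls off the work surface, if the arm or the gripper's body presses on something with over 40 N, if the wrist force passes 120 N, or if a joint passes its speed limit or range.

## Working session

There is one attempt and no reset: what is moved stays moved. The work goes in short steps, Python scripts to look and compute and a tool call to move; the robot and the scene stay as the last step left them, time stands still between calls to the robot, and variables do not carry over. Pictures are saved under pics/ and viewed, at most 10 in all, crops included, and the job is handed in when it is done.

Besides the shell and the picture viewer there is one more tool, called as name(argument=value, ...), one argument or row to a line, values as JSON. send_rows: Moves the arm, as the interface text tells. Shifts and turns lie within -1 to 1; 1 stands for 500 mm of shift or 30 degrees of turn. Its arguments: {"type":"object","properties":{"motion":{"type":"array"},"grip_force":{"type":"number"}},"required":["motion"]}

```bash
mkdir -p pics; cat > h.py <<'E'
import numpy as np, cv2
from workcell import env
def grab(n):
    d=env.grab_frame(n); im=d["frame"]; f=im.shape[0]/2/np.tan(np.radians(d["vertical_fov"])/2)
    K=np.array([[f,0,d["cx"]],[0,f,d["cy"]],[0,0,1.]]); R=cv2.Rodrigues(np.array(d["rvec"],float))[0]; t=np.array(d["tvec"],float).ravel()
    return im,K,R,t
def ray(c,u,v,z):
    _,K,R,t=c; o=-R.T@t; d=R.T@np.linalg.inv(K)@[u,v,1.]; return o+d*(z-o[2])/d[2]
def proj(c,p):
    _,K,R,t=c; q=K@(R@np.array(p,float)+t); return q[:2]/q[2]
def save(im,n,box=None,s=1):
    if box: im=im[box[1]:box[3],box[0]:box[2]]
    im=cv2.resize(im,None,fx=s,fy=s,interpolation=cv2.INTER_CUBIC); cv2.imwrite("pics/"+n,im[:,:,::-1])
E
python3 - <<'E'
from h import *
import pickle
for n in("top","side"):
    c=grab(n); save(c[0],n+"0.png",s=1.25); print(n,c[1][0,0],c[1][:2,2],-c[2].T@c[3],c[2][2]); pickle.dump(c,open(n+"0.pkl","wb"))
s=env.state();print(s)
E
```

```text
top 491.845887761045 [311.74759637 202.18868345] [ 417.60165149  -14.20971698 1400.69389244] [ 0.11830337  0.01392369 -0.99287987]
side 519.5209292945226 [321.8745202  191.89734036] [  260.69046675 -1199.71177182   847.43446385] [ 0.20638951  0.83143916 -0.51586073]
{'time_s': 0.1, 'qpos': array([-7.10469080e+01,  1.83493314e+01,  8.96978169e+01, -1.49471827e-03,
        7.20434570e+01, -1.14556457e+00]), 'qvel': array([ 0.03321933, -0.06462583, -0.12494592,  0.02389923, -0.02958813,
       -0.04127409]), 'effort': array([ 3.98797802e-04, -4.13334346e+01, -2.32510865e+01,  7.30122020e-02,
        4.22905257e-02, -5.64320771e-05]), 'ee_pos': array([ 197.44688177, -539.574674  ,  213.20161529]), 'ee_rot': array([-1.79909384e+02, -3.90534491e-04,  2.00991182e+01]), 'force': array([ 0.29703778, -1.15559429, -0.7153888 ]), 'torque': array([0.03529958, 0.00333995, 0.06036022]), 'gripper_force': 0.0, 'gripper_width': 91.33864231414293}
```

View pics/top0.png

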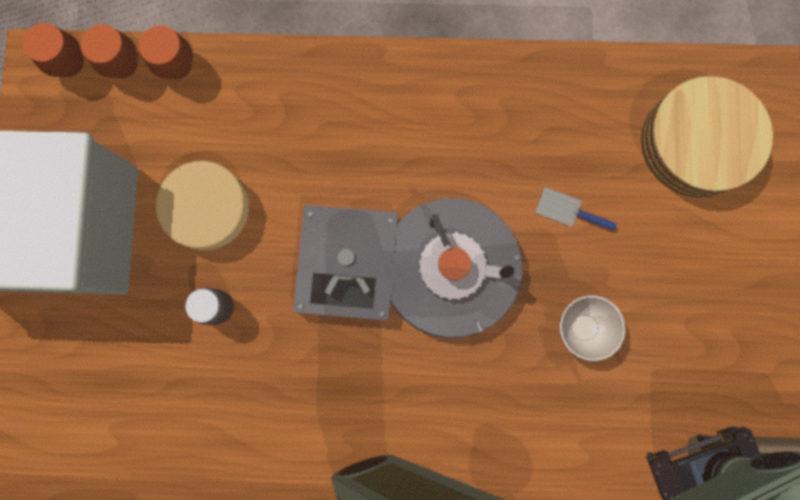

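View pics/side0.png

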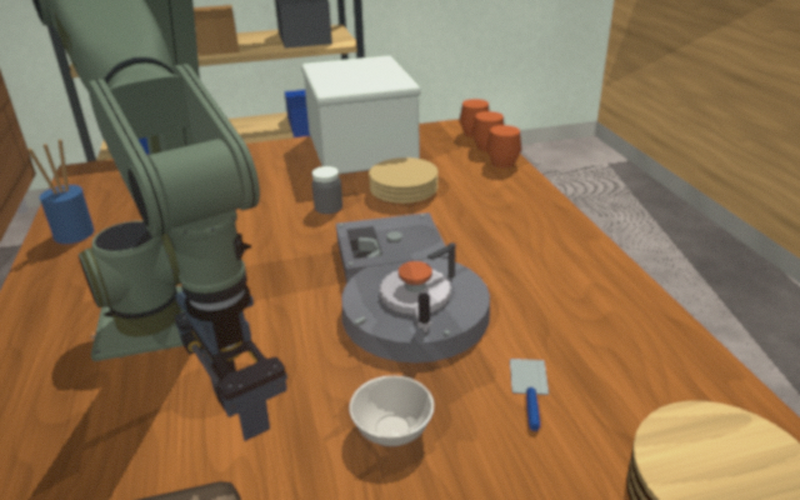

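The top view shows the housing at about (345,262), the slot at (343,290), the chuck at (455,264), the post at (507,271) and the lock bar at (479,326). In the side view the chuck is at (415,272), the gauge tip near (430,262) and the post near (424,307). I'll zoom in on both.

```bash
python3 - <<'E'
from h import *
import pickle
a=pickle.load(open("top0.pkl","rb")); b=pickle.load(open("side0.pkl","rb"))
save(a[0],"t1.png",(230,150,430,280),4); save(b[0],"s1.png",(260,165,400,285),5)
E
```

```text
(no output)
```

View pics/t1.png

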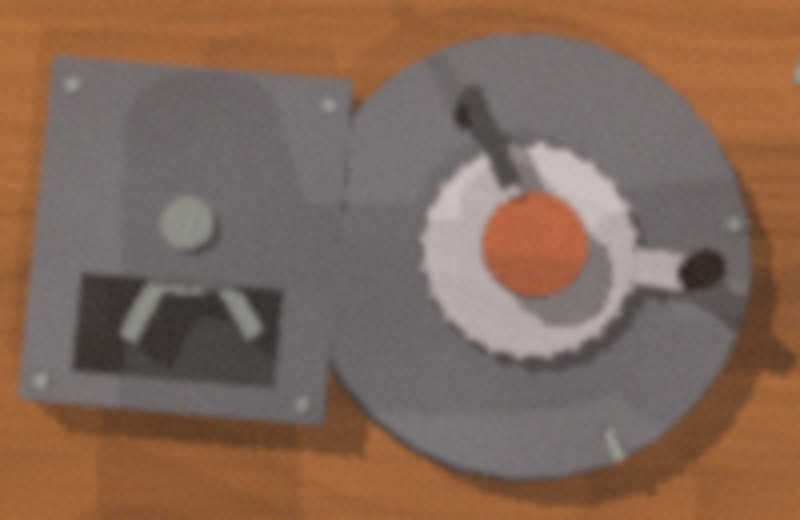

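View pics/s1.png

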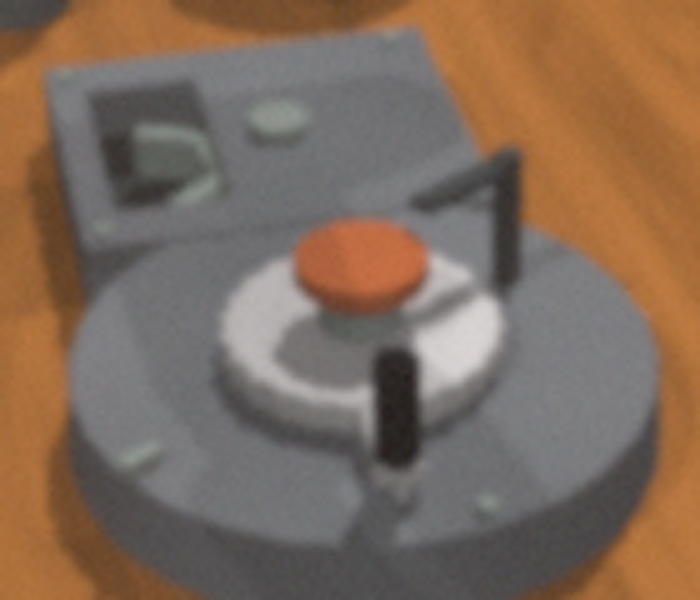

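```bash
cat > m.py <<'E'
from h import *
import pickle
from scipy.optimize import least_squares
a=pickle.load(open("top0.pkl","rb")); b=pickle.load(open("side0.pkl","rb"))
T=lambda x,y:((x+.5)/4-.5+230,(y+.5)/4-.5+150)
S=lambda x,y:((x+.5)/5-.5+260,(y+.5)/5-.5+165)
def tri(p,q):
    f=lambda X:np.r_[proj(a,X)-p,proj(b,X)-q]
    r=least_squares(f,[400,0,80]); return r.x.round(1),r.fun.round(2)
if __name__=="__main__":
    c=np.array([ray(a,*T(*p),50) for p in[(83,272),(282,290),(276,387),(72,371)]]);print(c.round(1),"slot",c.mean(0))
    print([np.linalg.norm(c[i]-c[i-1]).round(1) for i in range(4)])
    l=c[0]-c[1]+c[3]-c[2]; w=c[0]-c[3]+c[1]-c[2]; print("yaw",np.arctan2(-l[0],l[1]),np.arctan2(w[1],w[0]))
    cs=np.array([ray(b,*S(*p),50) for p in[(190,82),(228,195),(120,212),(88,95)]]);print("side slot",cs.round(1),cs.mean(0))
    print("hubcap",ray(a,*T(187,222),56),ray(b,*S(278,120),56))
    cir=np.array([ray(a,*T(*p),48)[:2] for p in[(525,35),(745,290),(700,400),(520,478),(440,462),(345,365),(650,75),(400,80)]])
    r=least_squares(lambda q:np.hypot(*(cir-q[:2]).T)-q[2],[400,-50,150]);print("base",r.x,r.fun.round(1))
    print("chuck",tri(T(535,245),S(361,259)))
    print("post top",tri(T(706,268),S(397,358)))
    print("gauge end",tri(T(514,189),S(418,205)))
    print("mark",ray(a,*T(614,445),56),ray(b,*S(140,455),56))
    for p in [(133,338),(252,335),(158,290),(230,293)]: print(ray(a,*T(*p),40))
E
python3 m.py
```

```text
[[531.1 172.8  50. ]
 [522.4  35.2  50. ]
 [455.8  37.2  50. ]
 [462.8 177.4  50. ]] slot [493.0396481  105.65103407  50.        ]
[np.float64(68.4), np.float64(137.9), np.float64(66.6), np.float64(140.4)]
yaw -0.056443943756079806 -0.04934629793847758
side slot [[524.4 170.2  50. ]
 [517.3  36.3  50. ]
 [454.2  36.3  50. ]
 [460.8 172.7  50. ]] [489.1776632  103.85558162  50.        ]
hubcap [567.0593482  101.79506106  56.        ] [563.0587359  100.07132773  56.        ]
base [ 551.65211949 -134.87160189  151.98942805] [ 2.3 -2.4  0.3  0.9  3.2 -3.6 -0.1 -0.6]
chuck (array([ 551.1, -132.7,  108. ]), array([-0.09,  0.4 ,  0.4 , -0.06]))
post top (array([ 537.8, -242.4,  124.7]), array([-0.05,  0.25,  0.23, -0.04]))
gauge end (array([ 586.1, -116.9,  124.7]), array([-0.07,  0.31,  0.31, -0.05]))
mark [ 422.88852375 -193.29752202   56.        ] [ 419.63068033 -193.60793676   56.        ]
[487.09825365 137.58921599  40.        ]
[491.44785628  55.30733122  40.        ]
[520.83862943 121.56164205  40.        ]
[520.12340005  71.52090662  40.        ]
```

send_rows(
  motion=[
    {"rz":0.257,"gripper":1},
    {"rz":0.257,"gripper":1},
    {"rz":0.257,"gripper":1},
    {"tx":0.035,"ty":-0.085,"gripper":1},
    {"tx":0.035,"ty":-0.085,"gripper":1},
    {"tx":0.035,"ty":-0.085,"gripper":1},
    {"tx":0.035,"ty":-0.085,"gripper":1},
    {"tx":0.035,"ty":-0.085,"gripper":1},
    {"tx":0.035,"ty":-0.085,"gripper":1},
    {"tx":0.035,"ty":-0.085,"gripper":1},
    {"tx":0.035,"ty":-0.085,"gripper":1},
    {"gripper":1},
  ],
  grip_force=40,
)

```text
invalid input at $.motion[0]: expected keys tx, ty, tz, rx, ry, rz, gripper
```

send_rows(
  motion=[
    {"tx":0,"ty":0,"tz":0,"rx":0,"ry":0,"rz":0.257,"gripper":1},
    {"tx":0,"ty":0,"tz":0,"rx":0,"ry":0,"rz":0.257,"gripper":1},
    {"tx":0,"ty":0,"tz":0,"rx":0,"ry":0,"rz":0.257,"gripper":1},
    {"tx":0.035,"ty":-0.085,"tz":0,"rx":0,"ry":0,"rz":0,"gripper":1},
    {"tx":0.035,"ty":-0.085,"tz":0,"rx":0,"ry":0,"rz":0,"gripper":1},
    {"tx":0.035,"ty":-0.085,"tz":0,"rx":0,"ry":0,"rz":0,"gripper":1},
    {"tx":0.035,"ty":-0.085,"tz":0,"rx":0,"ry":0,"rz":0,"gripper":1},
    {"tx":0.035,"ty":-0.085,"tz":0,"rx":0,"ry":0,"rz":0,"gripper":1},
    {"tx":0.035,"ty":-0.085,"tz":0,"rx":0,"ry":0,"rz":0,"gripper":1},
    {"tx":0.035,"ty":-0.085,"tz":0,"rx":0,"ry":0,"rz":0,"gripper":1},
    {"tx":0.035,"ty":-0.085,"tz":0,"rx":0,"ry":0,"rz":0,"gripper":1},
    {"tx":0,"ty":0,"tz":0,"rx":0,"ry":0,"rz":0,"gripper":1},
  ],
  grip_force=40,
)

```text
time_s: 1.6
ee_pos: [355.8, -205.7, 213.8]
ee_rot: [-180.0, 0.0, -2.8]
force: [0.1, -0.7, 0.3]
gripper_width: 0.9
gripper_force: 0.0
```

send_rows(
  motion=[
    {"tx":0.0321,"ty":-0.0772,"tz":0,"rx":0,"ry":0,"rz":0,"gripper":1},
    {"tx":0.0321,"ty":-0.0772,"tz":0,"rx":0,"ry":0,"rz":0,"gripper":1},
    {"tx":0.0321,"ty":-0.0772,"tz":0,"rx":0,"ry":0,"rz":0,"gripper":1},
    {"tx":0.0321,"ty":-0.0772,"tz":0,"rx":0,"ry":0,"rz":0,"gripper":1},
    {"tx":0.0321,"ty":-0.0772,"tz":0,"rx":0,"ry":0,"rz":0,"gripper":1},
    {"tx":0.0321,"ty":-0.0772,"tz":0,"rx":0,"ry":0,"rz":0,"gripper":1},
    {"tx":0.0321,"ty":-0.0772,"tz":0,"rx":0,"ry":0,"rz":0,"gripper":1},
    {"tx":0.0321,"ty":-0.0772,"tz":0,"rx":0,"ry":0,"rz":0,"gripper":1},
    {"tx":0,"ty":0,"tz":0.09,"rx":0,"ry":0,"rz":0,"gripper":1},
    {"tx":0,"ty":0,"tz":0.09,"rx":0,"ry":0,"rz":0,"gripper":1},
    {"tx":0,"ty":0,"tz":0.09,"rx":0,"ry":0,"rz":0,"gripper":1},
    {"tx":0,"ty":0,"tz":0,"rx":0,"ry":0,"rz":0,"gripper":1},
  ],
  grip_force=40,
)

```text
time_s: 3.1
ee_pos: [497.4, 92.2, 76.0]
ee_rot: [179.9, 0.5, -3.1]
force: [-0.4, 0.2, 0.3]
gripper_width: 0.1
gripper_force: 0.0
```

```bash
python3 - <<'E'
from h import *
c=grab("side"); save(c[0],"s2.png",(220,105,380,225),5); print(proj(c,env.state()["ee_pos"]))
E
```

```text
[294.57506039 186.48235704]
```

View pics/s2.png

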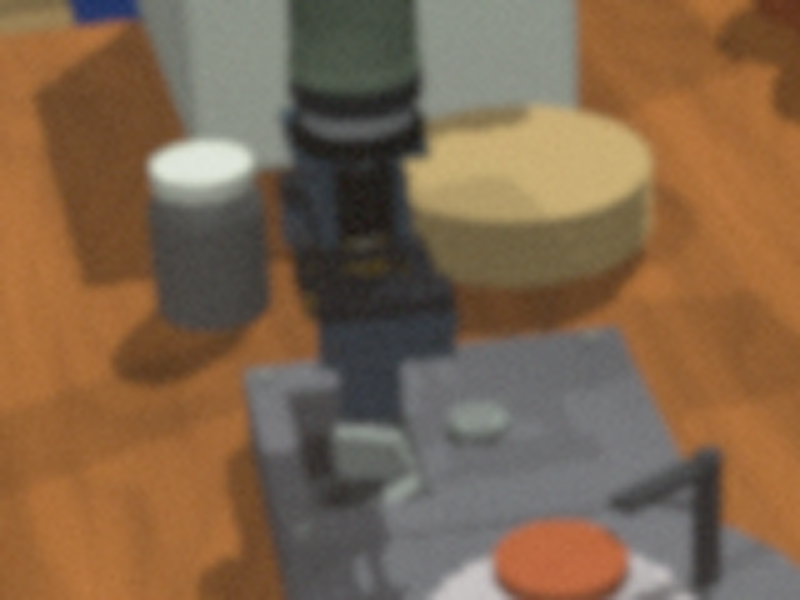

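The fingertips are over the slot at about (370,415), which matches the projected TCP (373,407). The near tooth at (370,450) is on their -y side, so I'll insert here.

send_rows(
  motion=[
    {"tx":0.003,"ty":-0.008,"tz":0,"rx":0,"ry":0,"rz":0,"gripper":1},
    {"tx":0,"ty":0,"tz":0.028,"rx":0,"ry":0,"rz":0,"gripper":1},
    {"tx":0,"ty":0,"tz":0.028,"rx":0,"ry":0,"rz":0,"gripper":1},
    {"tx":0,"ty":0,"tz":0.028,"rx":0,"ry":0,"rz":0,"gripper":1},
    {"tx":0,"ty":0,"tz":0.028,"rx":0,"ry":0,"rz":0,"gripper":1},
    {"tx":0,"ty":0,"tz":0,"rx":0,"ry":0,"rz":0,"gripper":1},
  ],
  grip_force=40,
)

```text
time_s: 3.9
ee_pos: [498.0, 97.2, 21.6]
ee_rot: [179.9, 0.4, -3.0]
force: [-5.6, 0.3, 2.3]
gripper_width: 0.3
gripper_force: 2.8
```

send_rows(
  motion=[
    {"tx":-0.006,"ty":0,"tz":0,"rx":0,"ry":0,"rz":0,"gripper":1},
    {"tx":0,"ty":0.01,"tz":0,"rx":0,"ry":0,"rz":0,"gripper":1},
    {"tx":0,"ty":0.01,"tz":0,"rx":0,"ry":0,"rz":0,"gripper":1},
    {"tx":0,"ty":0.01,"tz":0,"rx":0,"ry":0,"rz":0,"gripper":1},
    {"tx":0,"ty":0.01,"tz":0,"rx":0,"ry":0,"rz":0,"gripper":1},
    {"tx":0,"ty":0.01,"tz":0,"rx":0,"ry":0,"rz":0,"gripper":1},
    {"tx":0,"ty":0.01,"tz":0,"rx":0,"ry":0,"rz":0,"gripper":1},
    {"tx":0,"ty":0.01,"tz":0,"rx":0,"ry":0,"rz":0,"gripper":1},
    {"tx":0,"ty":0,"tz":0,"rx":0,"ry":0,"rz":0,"gripper":1},
  ],
  grip_force=40,
)

```text
time_s: 5.03
ee_pos: [496.8, 63.6, 23.0]
ee_rot: [-179.9, 0.0, -3.1]
force: [-2.3, 5.6, 1.0]
gripper_width: 0.4
gripper_force: 2.6
```

send_rows(
  motion=[
    {"tx":0,"ty":0.007,"tz":0,"rx":0,"ry":0,"rz":0,"gripper":1},
    {"tx":0,"ty":0.007,"tz":0,"rx":0,"ry":0,"rz":0,"gripper":1},
    {"tx":0,"ty":-0.01,"tz":0,"rx":0,"ry":0,"rz":0,"gripper":1},
    {"tx":0,"ty":0,"tz":-0.052,"rx":0,"ry":0,"rz":0,"gripper":1},
    {"tx":0,"ty":0,"tz":-0.052,"rx":0,"ry":0,"rz":0,"gripper":1},
    {"tx":0.001,"ty":-0.044,"tz":0,"rx":0,"ry":0,"rz":0,"gripper":1},
    {"tx":0.001,"ty":-0.044,"tz":0,"rx":0,"ry":0,"rz":0,"gripper":1},
    {"tx":0.001,"ty":-0.044,"tz":0,"rx":0,"ry":0,"rz":0,"gripper":1},
    {"tx":0.001,"ty":-0.044,"tz":0,"rx":0,"ry":0,"rz":0,"gripper":1},
    {"tx":0,"ty":0,"tz":0,"rx":0,"ry":0,"rz":0,"gripper":1},
  ],
  grip_force=40,
)

```text
time_s: 6.28
ee_pos: [504.3, 149.6, 75.1]
ee_rot: [-180.0, -0.1, -2.9]
force: [0.5, -0.3, -0.1]
gripper_width: 0.7
gripper_force: 0.0
```

```bash
python3 - <<'E'
from h import *
c=grab("side"); save(c[0],"s3.png",(260,165,400,285),5); print(env.state()["ee_pos"],env.state()["force"])
E
```

```text
[503.85688037 148.75189216  74.96401293] [ 0.02958169 -0.05134846 -0.52988062]
```

View pics/s3.png

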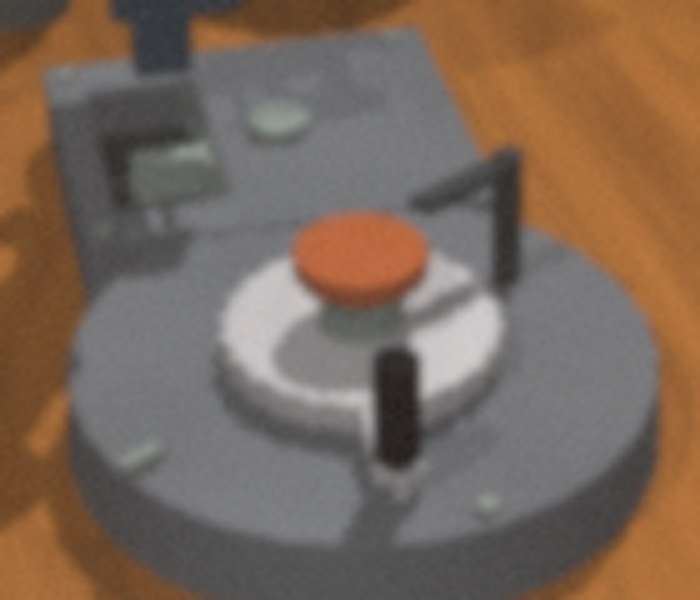

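The chuck has risen from row 259 to about 252 (roughly 4 mm), as expected. The fingertips are over the next gap. Next I insert and make the long push.

send_rows(
  motion=[
    {"tx":-0.004,"ty":0,"tz":0.026,"rx":0,"ry":0,"rz":0,"gripper":1},
    {"tx":0,"ty":0,"tz":0.026,"rx":0,"ry":0,"rz":0,"gripper":1},
    {"tx":0,"ty":0,"tz":0.026,"rx":0,"ry":0,"rz":0,"gripper":1},
    {"tx":0,"ty":0,"tz":0.026,"rx":0,"ry":0,"rz":0,"gripper":1},
    {"tx":0,"ty":0,"tz":0,"rx":0,"ry":0,"rz":0,"gripper":1},
    {"tx":-0.004,"ty":0.01,"tz":0,"rx":0,"ry":0,"rz":0,"gripper":1},
    {"tx":-0.004,"ty":0.01,"tz":0,"rx":0,"ry":0,"rz":0,"gripper":1},
    {"tx":0,"ty":0.01,"tz":0,"rx":0,"ry":0,"rz":0,"gripper":1},
    {"tx":0,"ty":0.01,"tz":0,"rx":0,"ry":0,"rz":0,"gripper":1},
    {"tx":0,"ty":0.01,"tz":0,"rx":0,"ry":0,"rz":0,"gripper":1},
    {"tx":0,"ty":0,"tz":0,"rx":0,"ry":0,"rz":0,"gripper":1},
  ],
  grip_force=40,
)

```text
time_s: 7.7
ee_pos: [495.7, 124.5, 23.2]
ee_rot: [-179.9, 0.0, -3.1]
force: [-1.6, 4.8, 1.3]
gripper_width: 0.4
gripper_force: 2.1
```

send_rows(
  motion=[
    {"tx":0,"ty":0.014,"tz":0,"rx":0,"ry":0,"rz":0,"gripper":1},
    {"tx":0,"ty":0.014,"tz":0,"rx":0,"ry":0,"rz":0,"gripper":1},
    {"tx":0,"ty":0.014,"tz":0,"rx":0,"ry":0,"rz":0,"gripper":1},
    {"tx":0,"ty":0.014,"tz":0,"rx":0,"ry":0,"rz":0,"gripper":1},
    {"tx":0,"ty":0.014,"tz":0,"rx":0,"ry":0,"rz":0,"gripper":1},
    {"tx":0,"ty":0.014,"tz":0,"rx":0,"ry":0,"rz":0,"gripper":1},
    {"tx":0,"ty":0.014,"tz":0,"rx":0,"ry":0,"rz":0,"gripper":1},
    {"tx":0,"ty":0.014,"tz":0,"rx":0,"ry":0,"rz":0,"gripper":1},
    {"tx":0,"ty":0,"tz":0,"rx":0,"ry":0,"rz":0,"gripper":1},
  ],
  grip_force=40,
)

```text
time_s: 8.82
ee_pos: [492.9, 68.7, 23.1]
ee_rot: [-179.9, 0.0, -3.1]
force: [-0.8, 5.0, 0.5]
gripper_width: 0.3
gripper_force: 2.3
```

```bash
cat > z.py <<'E'
from h import *
import pickle
# chuck top height from back-rim edge of the orange blob, side view, averaged frames
def chuckz(c,ax=(551.1,-132.7)):
    im=c[0].astype(float); m=(im[...,0]-im[...,2])-0
    u0,_=proj(c,[*ax,120]); th=np.linspace(0,2*np.pi,721)
    zs=[];
    for u in range(int(u0)-6,int(u0)+7):
        v=np.arange(195,235); s=im[v,u,0]-im[v,u,1]   # orange: r-g high
        k=np.argmax(s>60); lo,hi=np.median(s[max(k-6,0):k-2]),np.median(s[k+3:k+7]); h=(lo+hi)/2
        j=np.where((s[k-3:k+4][:-1]<h)&(s[k-3:k+4][1:]>=h))[0][0]+k-3
        ve=v[j]+(h-s[j])/(s[j+1]-s[j])
        def top(z):
            P=np.array([proj(c,[ax[0]+35*np.cos(t),ax[1]+35*np.sin(t),z]) for t in np.linspace(.3,2.8,60)])
            o=np.argsort(P[:,0]); return np.interp(u,P[o,0],P[o,1])
        zz=[90,140]; t=[top(x) for x in zz]; zs.append(90+50*(ve-t[0])/(t[1]-t[0]))
    return np.median(zs),np.std(zs)
if __name__=="__main__":
    print("start",chuckz(pickle.load(open("side0.pkl","rb"))))
    L=[grab("side") for _ in range(6)]; c=(np.mean([l[0] for l in L],0).astype(np.uint8),)+L[0][1:]
    print("now",chuckz(c)); pickle.dump(c,open("side1.pkl","wb"))
    save(c[0],"s4.png",(310,185,374,233),12)
    d=np.array([35.0,15.8]);d/=np.hypot(*d)
    for z in (120,124,126,130,134): print(z,[((proj(c,[551.1+r*d[0],-132.7+r*d[1],z])-[310,185])*12+5.5).round() for r in(40,44)])
E
python3 z.py
```

```text
start (np.float64(109.25708781127062), np.float64(0.5713431527732887))
now (np.float64(124.39883866746065), np.float64(0.4041465870297859))
120 [array([413., 268.]), array([427., 261.])]
124 [array([413., 252.]), array([427., 246.])]
126 [array([413., 244.]), array([427., 238.])]
130 [array([413., 229.]), array([427., 222.])]
134 [array([413., 213.]), array([427., 206.])]
```

View pics/s4.png

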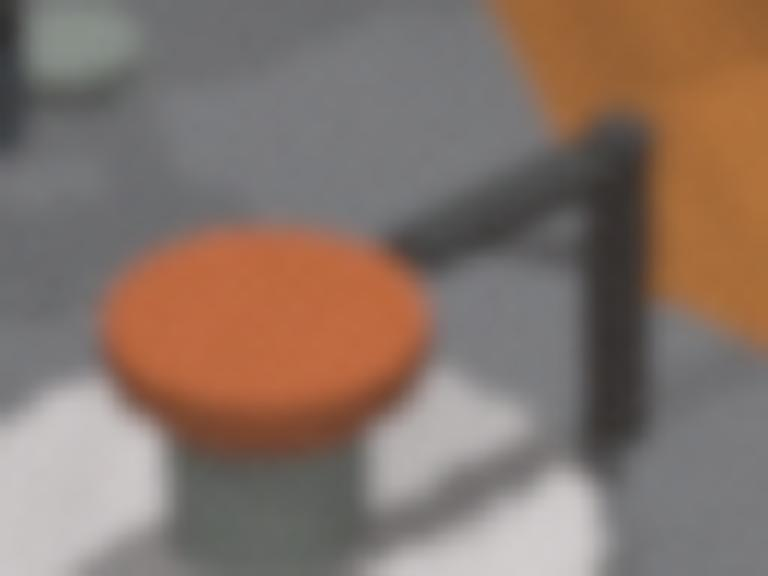

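The chuck's back rim is at about (270,225). The gauge bar runs from the post top at (615,125) down to its free end at about (395,245), almost level with the chuck. I'll fit the bar's edges numerically.

```bash
cat > g.py <<'E'
from z import *
ax=np.array([551.1,-132.7])
a=pickle.load(open("top0.pkl","rb")); L=[grab("side") for _ in range(6)]
b=(np.mean([l[0] for l in L],0).astype(np.float32),)+L[0][1:]
ta=a[0].astype(float).mean(2); g=b[0].mean(2)
tp=[]
for v in range(178,194):
    uc=347.5+(v-174)*(10.6/22.5); u=np.arange(int(uc)-7,int(uc)+9); s=ta[v,u]
    w=np.clip(95-s,0,None); w[abs(u-uc)>6]=0
    tp.append((v,round((w*u).sum()/w.sum(),2),int(s.min())))
print(tp)
sp=[]
for u in range(345,358):
    vc=185+(245-(u*12-3720+5-400)*120/210-6)/12
    v=np.arange(int(vc)-8,int(vc)+9); s=g[v,u]; print(u,v[0],s.astype(int))
E
python3 g.py
```

```text
[(178, np.float64(346.82), 51), (179, np.float64(346.92), 50), (180, np.float64(347.72), 54), (181, np.float64(348.31), 63), (182, np.float64(350.04), 75), (183, np.float64(351.21), 75), (184, np.float64(352.39), 75), (185, np.float64(352.96), 75), (186, np.float64(353.01), 74), (187, np.float64(353.64), 76), (188, np.float64(354.21), 77), (189, np.float64(354.53), 76), (190, np.float64(355.17), 76), (191, np.float64(355.51), 73), (192, np.float64(355.92), 76), (193, np.float64(356.45), 76)]
345 195 [122 123 122 123 121 121 116 104  89  77  68  69  86 109 122 124 121]
346 195 [123 122 123 123 122 119 110  96  83  75  68  71  90 109 121 124 123]
347 194 [122 122 122 122 122 121 115 103  90  80  74  70  79  98 114 123 125]
348 194 [122 122 122 123 122 120 110  95  84  77  70  70  87 106 120 124 124]
349 193 [121 122 121 122 123 122 115 103  89  80  74  66  74  95 112 122 123]
350 192 [121 120 121 121 123 122 119 110  96  84  76  71  65  76 100 117 124]
351 192 [120 122 121 122 122 121 116 103  89  80  74  66  65  79 103 118 123]
352 191 [120 120 121 122 122 122 120 111  96  85  77  70  67  72  85 103 117]
353 191 [117 120 120 120 121 121 116 104  88  80  74  68  69  79  90 102 114]
354 190 [111 114 116 118 121 120 118 110  97  84  78  71  68  78  88  92  99]
355 190 [107 110 111 115 117 118 114 103  90  80  75  69  72  87  94  93  96]
356 189 [105 105 106 108 110 112 112 107  95  83  77  71  69  80  95  99  92]
357 188 [102 102 102 105 106 106 107 104  97  87  80  74  68  67  83  96  96]
```

```bash
cat > g2.py <<'E'
from z import *
a=pickle.load(open("top0.pkl","rb")); b=pickle.load(open("side1.pkl","rb")); ax=np.array([551.1,-132.7])
S=[(345,202.2),(347,201.15),(349,200.15),(351,199.15),(353,198.2),(355,197.2)]
T=[(352.4,184),(352.96,185),(353.0,186),(353.64,187),(354.2,188),(354.5,189),(355.2,190),(355.5,191),(355.9,192)]
for z in(122,124,126,128,130,132):
    E=np.array([ray(b,u,v,z)[:2] for u,v in S]); C=np.array([ray(a,u,v,z)[:2] for u,v in T])
    d=E[-1]-E[0]; d/=np.hypot(*d); n=np.array([-d[1],d[0]])
    e=C[-1]-C[0]; print(z,"az edge",np.degrees(np.arctan2(d[1],d[0])).round(1),"az top",np.degrees(np.arctan2(-e[1],-e[0])).round(1),"edge-axis offset",((E-ax)@n).mean().round(2),"top-axis",((C-ax)@n).mean().round(2),"r",((E-ax)@d).round(0)[[0,-1]])
ta=a[0].astype(int).mean(2).astype(int)
for v in (184,186,188,190,192): print(v,ta[v,344:364])
E
python3 g2.py
```

```text
122 az edge 26.5 az top 24.5 edge-axis offset 10.92 top-axis -2.98 r [55. 92.]
124 az edge 26.5 az top 24.5 edge-axis offset 8.61 top-axis -2.72 r [53. 89.]
126 az edge 26.5 az top 24.5 edge-axis offset 6.3 top-axis -2.45 r [51. 87.]
128 az edge 26.5 az top 24.5 edge-axis offset 4.0 top-axis -2.19 r [49. 85.]
130 az edge 26.5 az top 24.5 edge-axis offset 1.69 top-axis -1.93 r [46. 83.]
132 az edge 26.5 az top 24.5 edge-axis offset -0.62 top-axis -1.66 r [44. 80.]
184 [115 117 115 107  95  79  75  77  76  76  78  78  85  92  98 100 106 103
 108 107]
186 [117 113 108 105 105 100  90  80  76  74  77  79  90 109 119 116 111 119
 135 149]
188 [106 107 106 107 108 122 135 121  92  78  77  77  86 111 129 138 139 142
 164 184]
190 [109 121 125 137 158 178 184 173 136  95  76  78  78  89 109 127 131 131
 144 165]
192 [138 163 179 188 192 187 184 174 149 111  84  76  77  79  85 106 116 119
 119 135]
```

```bash
cat > g3.py <<'E'
from z import *
from scipy.optimize import least_squares
a=pickle.load(open("top0.pkl","rb")); b=pickle.load(open("side1.pkl","rb"))
L=[grab("top") for _ in range(6)]; t=np.mean([l[0] for l in L],0).astype(np.float32); pickle.dump((t,)+L[0][1:],open("top1.pkl","wb"))
for nm,im,z in(("t0",a[0].astype(float),109.3),("t1",t,124.4)):
    m=((im[...,0]-im[...,1])>55).astype(np.uint8)[190:233,340:390]
    n,l,s,c=cv2.connectedComponentsWithStats(m); k=1+np.argmax(s[1:,4]); u,v=c[k]+[340,190]
    print(nm,s[k],(u,v),ray(a,u,v,z))
tg=t.mean(2)
for v in range(182,194): print(v,tg[v,342:364].astype(int))
im=b[0].astype(float); m=((im[...,0]-im[...,1])>50).astype(np.uint8)[195:230,310:350]
n,l,s,c=cv2.connectedComponentsWithStats(m); k=1+np.argmax(s[1:,4]); print("side blob",s[k],c[k]+[310,195],proj(b,[551.1,-132.7,124.4]))
E
python3 g3.py
```

```text
t0 [ 11   8  26  26 503] (np.float64(363.36779324055664), np.float64(210.56262425447315)) [ 552.91751906 -132.76173781  109.3       ]
t1 [ 11   8  26  26 525] (np.float64(363.80571428571426), np.float64(210.11809523809524)) [ 552.53025703 -132.4965441   124.4       ]
182 [118 117 107  94  88  83  76  77  78  79  80  82  91 103 110 112 115 113
 111 110 110 114]
183 [119 118 115 111 105  97  83  76  78  78  80  79  84  93 100 105 108 109
 108 107 109 109]
184 [120 118 119 116 112 105  95  82  77  79  79  79  78  82  88  95 101 104
 104 107 106 110]
185 [119 117 115 113 110 108 104  93  82  78  79  78  78  80  84  97 104 103
 104 106 112 121]
186 [118 114 111 110 110 109 108 103  92  82  80  80  78  80  90 107 116 113
 113 120 137 155]
187 [115 111 109 109 109 109 109 108 109  94  81  79  79  80  90 108 119 121
 126 136 165 182]
188 [111 110 110 108 109 111 113 119 129 114  93  81  78  79  86 104 117 122
 124 133 159 181]
189 [111 109 110 111 110 114 125 139 152 144 111  85  79  79  81  94 112 120
 122 124 140 167]
190 [110 110 112 120 123 133 150 164 172 164 129  94  80  79  79  88 107 117
 122 123 130 152]
191 [109 111 119 136 147 159 170 177 178 169 140 101  83  80  78  81  95 112
 120 122 123 138]
192 [110 117 135 156 168 176 179 179 180 174 151 113  87  79  79  78  87 105
 118 121 123 134]
193 [115 131 153 169 176 178 179 179 179 178 167 133  96  80  79  79  83  95
 113 120 122 129]
side blob [  9   9  26  17 351] [331.58689459 211.9031339 ] [332.10557004 210.97174093]
```

Edge fits put the gauge about 1.5 mm above the chuck top (125.9 against 124.3 in the same camera frame). I'll push about 13 mm more, lift out, and then compare the two heights by touch.

send_rows(
  motion=[
    {"tx":0,"ty":0.009,"tz":0,"rx":0,"ry":0,"rz":0,"gripper":1},
    {"tx":0,"ty":0.009,"tz":0,"rx":0,"ry":0,"rz":0,"gripper":1},
    {"tx":0,"ty":0.008,"tz":0,"rx":0,"ry":0,"rz":0,"gripper":1},
    {"tx":0,"ty":0,"tz":0,"rx":0,"ry":0,"rz":0,"gripper":1},
    {"tx":0,"ty":-0.01,"tz":0,"rx":0,"ry":0,"rz":0,"gripper":1},
    {"tx":0,"ty":0,"tz":-0.07,"rx":0,"ry":0,"rz":0,"gripper":1},
    {"tx":0,"ty":0,"tz":-0.1,"rx":0,"ry":0,"rz":0,"gripper":1},
    {"tx":0,"ty":0,"tz":-0.1,"rx":0,"ry":0,"rz":0,"gripper":1},
    {"tx":0,"ty":0,"tz":0,"rx":0,"ry":0,"rz":0,"gripper":1},
  ],
  grip_force=40,
)

```text
time_s: 10.85
ee_pos: [495.7, 60.1, 162.1]
ee_rot: [-180.0, -0.6, -3.0]
force: [0.9, 0.0, 0.0]
gripper_width: 0.3
gripper_force: 0.0
```

```bash
python3 z.py | head -2; python3 -c "
from h import *
print(env.state()['ee_pos'],env.state()['ee_rot'])"
```

```text
start (np.float64(109.25708781127062), np.float64(0.5713431527732887))
now (np.float64(125.46710969059079), np.float64(0.29011047364829184))
[491.71161381  59.89894655 156.42171181] [ 1.79959446e+02  1.78911849e-01 -3.02689421e+00]
```

send_rows(
  motion=[
    {"tx":0.05,"ty":0.064,"tz":0,"rx":0,"ry":0,"rz":0,"gripper":1},
    {"tx":0.05,"ty":0.064,"tz":0,"rx":0,"ry":0,"rz":0,"gripper":1},
    {"tx":0.05,"ty":0.064,"tz":0,"rx":0,"ry":0,"rz":0,"gripper":1},
    {"tx":0.05,"ty":0.064,"tz":0,"rx":0,"ry":0,"rz":0,"gripper":1},
    {"tx":0.05,"ty":0.064,"tz":0,"rx":0,"ry":0,"rz":0,"gripper":1},
    {"tx":0,"ty":0,"tz":0.02,"rx":0,"ry":0,"rz":0,"gripper":1},
    {"tx":0,"ty":0,"tz":0.02,"rx":0,"ry":0,"rz":0,"gripper":1},
    {"tx":0,"ty":0,"tz":0,"rx":0,"ry":0,"rz":0,"gripper":1},
    {"tx":0,"ty":0,"tz":0,"rx":0,"ry":0,"rz":0,"gripper":1},
  ],
  grip_force=40,
)

```text
time_s: 12.28
ee_pos: [608.7, -105.5, 138.1]
ee_rot: [-180.0, 0.0, -3.0]
force: [0.1, -0.7, -0.3]
gripper_width: 0.5
gripper_force: 0.0
```

send_rows(
  motion=[
    {"tx":0,"ty":0,"tz":0.005,"rx":0,"ry":0,"rz":0,"gripper":1},
    {"tx":0,"ty":0,"tz":0.005,"rx":0,"ry":0,"rz":0,"gripper":1},
    {"tx":0,"ty":0,"tz":0.005,"rx":0,"ry":0,"rz":0,"gripper":1},
    {"tx":0,"ty":0,"tz":0.003,"rx":0,"ry":0,"rz":0,"gripper":1},
    {"tx":0,"ty":0,"tz":0,"rx":0,"ry":0,"rz":0,"gripper":1},
  ],
  grip_force=40,
)

```text
time_s: 12.9
ee_pos: [608.9, -106.4, 128.8]
ee_rot: [180.0, 0.0, -3.0]
force: [0.4, -0.1, -0.8]
gripper_width: 0.6
gripper_force: 0.0
```

send_rows(
  motion=[
    {"tx":0,"ty":0,"tz":0.002,"rx":0,"ry":0,"rz":0,"gripper":1},
    {"tx":0,"ty":0,"tz":0.002,"rx":0,"ry":0,"rz":0,"gripper":1},
    {"tx":0,"ty":0,"tz":0,"rx":0,"ry":0,"rz":0,"gripper":1},
  ],
  grip_force=40,
)

```text
time_s: 13.28
ee_pos: [609.0, -106.3, 126.9]
ee_rot: [180.0, 0.0, -3.0]
force: [0.2, 0.4, 0.4]
gripper_width: 0.2
gripper_force: 0.0
```

send_rows(
  motion=[
    {"tx":0,"ty":0,"tz":0.002,"rx":0,"ry":0,"rz":0,"gripper":1},
    {"tx":0,"ty":0,"tz":0,"rx":0,"ry":0,"rz":0,"gripper":1},
  ],
  grip_force=40,
)

```text
time_s: 13.52
ee_pos: [609.1, -106.4, 126.6]
ee_rot: [180.0, -0.0, -3.0]
force: [-1.6, 0.8, 4.0]
gripper_width: 0.3
gripper_force: 2.3
```

```bash
cat > st.py <<'E'
from h import *
P=[];F=[]
for i in range(4): s=env.state(); P.append(s["ee_pos"]);F.append(s["force"]); env.grab_frame("side")
print(np.mean(P,0).round(2),np.std(P,0).round(2),np.mean(F,0).round(2))
E
python3 st.py
```

```text
[ 609.09 -106.38  126.62] [0.01 0.01 0.01] [-1.91  0.44  4.76]
```

The gauge's top is at about 126.6 by touch. Now the chuck.

send_rows(
  motion=[
    {"tx":0,"ty":0,"tz":-0.024,"rx":0,"ry":0,"rz":0,"gripper":1},
    {"tx":-0.042,"ty":0.023,"tz":0,"rx":0,"ry":0,"rz":0,"gripper":1},
    {"tx":-0.042,"ty":0.023,"tz":0,"rx":0,"ry":0,"rz":0,"gripper":1},
    {"tx":-0.042,"ty":0.023,"tz":0,"rx":0,"ry":0,"rz":0,"gripper":1},
    {"tx":0,"ty":0,"tz":0.01,"rx":0,"ry":0,"rz":0,"gripper":1},
    {"tx":0,"ty":0,"tz":0.006,"rx":0,"ry":0,"rz":0,"gripper":1},
    {"tx":0,"ty":0,"tz":0.004,"rx":0,"ry":0,"rz":0,"gripper":1},
    {"tx":0,"ty":0,"tz":0,"rx":0,"ry":0,"rz":0,"gripper":1},
  ],
  grip_force=40,
)

```text
time_s: 14.72
ee_pos: [544.7, -137.2, 127.6]
ee_rot: [-180.0, 0.0, -3.0]
force: [-0.1, 0.1, 0.1]
gripper_width: 0.5
gripper_force: 0.0
```

send_rows(
  motion=[
    {"tx":0,"ty":0,"tz":0.002,"rx":0,"ry":0,"rz":0,"gripper":1},
    {"tx":0,"ty":0,"tz":0,"rx":0,"ry":0,"rz":0,"gripper":1},
  ],
  grip_force=40,
)

```text
time_s: 14.98
ee_pos: [544.4, -137.4, 126.9]
ee_rot: [180.0, -0.0, -3.0]
force: [0.2, -0.5, -0.4]
gripper_width: 0.3
gripper_force: 0.0
```

```bash
python3 st.py
```

```text
[ 544.35 -137.44  126.96] [0.05 0.03 0.01] [ 0.12  0.01 -0.34]
```

send_rows(
  motion=[
    {"tx":0,"ty":0,"tz":0.001,"rx":0,"ry":0,"rz":0,"gripper":1},
    {"tx":0,"ty":0,"tz":0,"rx":0,"ry":0,"rz":0,"gripper":1},
  ],
  grip_force=40,
)

```text
time_s: 15.42
ee_pos: [544.3, -137.5, 126.8]
ee_rot: [180.0, -0.0, -3.0]
force: [-1.4, 0.6, 3.6]
gripper_width: 0.9
gripper_force: 1.7
```

```bash
python3 st.py
```

```text
[ 544.31 -137.51  126.85] [0.02 0.01 0.01] [-1.02  0.45  3.73]
```

Both tops touch within about 0.2 mm (126.85 against 126.62), so the chuck is level. Next is the collar.

send_rows(
  motion=[
    {"tx":0,"ty":0,"tz":-0.07,"rx":0,"ry":0,"rz":0,"gripper":1},
    {"tx":0,"ty":0,"tz":-0.07,"rx":0,"ry":0,"rz":0,"gripper":0.5},
    {"tx":0,"ty":0,"tz":0,"rx":0,"ry":0,"rz":-0.32,"gripper":-1},
    {"tx":0,"ty":0,"tz":0,"rx":0,"ry":0,"rz":-0.32,"gripper":-1},
    {"tx":0,"ty":0,"tz":0,"rx":0,"ry":0,"rz":-0.32,"gripper":-1},
    {"tx":0,"ty":0,"tz":0,"rx":0,"ry":0,"rz":-0.32,"gripper":-1},
    {"tx":0,"ty":0,"tz":0,"rx":0,"ry":0,"rz":-0.32,"gripper":-1},
    {"tx":0,"ty":0,"tz":0,"rx":0,"ry":0,"rz":-0.32,"gripper":-1},
    {"tx":0,"ty":0,"tz":0,"rx":0,"ry":0,"rz":-0.32,"gripper":-1},
    {"tx":0,"ty":0,"tz":0,"rx":0,"ry":0,"rz":-0.32,"gripper":-1},
    {"tx":0,"ty":0,"tz":0,"rx":0,"ry":0,"rz":-0.31,"gripper":-1},
    {"tx":0,"ty":0,"tz":0,"rx":0,"ry":0,"rz":0,"gripper":-1},
  ],
  grip_force=20,
)

```text
time_s: 17.12
ee_pos: [544.2, -137.5, 195.9]
ee_rot: [-180.0, 0.0, 83.0]
force: [-0.6, -0.5, 0.1]
gripper_width: 91.4
gripper_force: 0.0
```

send_rows(
  motion=[
    {"tx":-0.07,"ty":0.004,"tz":0,"rx":0,"ry":0,"rz":0,"gripper":-1},
    {"tx":-0.07,"ty":0.004,"tz":0,"rx":0,"ry":0,"rz":0,"gripper":-1},
    {"tx":-0.071,"ty":0.004,"tz":0,"rx":0,"ry":0,"rz":0,"gripper":-1},
    {"tx":0,"ty":0,"tz":0.058,"rx":0,"ry":0,"rz":0,"gripper":-1},
    {"tx":0,"ty":0,"tz":0.058,"rx":0,"ry":0,"rz":0,"gripper":-1},
    {"tx":0,"ty":0,"tz":0.058,"rx":0,"ry":0,"rz":0,"gripper":-1},
    {"tx":0,"ty":0,"tz":0.058,"rx":0,"ry":0,"rz":0,"gripper":-1},
    {"tx":0,"ty":0,"tz":0,"rx":0,"ry":0,"rz":0,"gripper":-1},
  ],
  grip_force=20,
)

```text
time_s: 18.12
ee_pos: [535.9, -242.2, 78.2]
ee_rot: [-179.7, -0.1, 82.9]
force: [-0.2, 0.4, 0.5]
gripper_width: 91.2
gripper_force: 0.0
```

send_rows(
  motion=[
    {"tx":0,"ty":0,"tz":0,"rx":0,"ry":0,"rz":0,"gripper":0.2},
    {"tx":0,"ty":0,"tz":0,"rx":0,"ry":0,"rz":0,"gripper":0.4},
    {"tx":0,"ty":0,"tz":0,"rx":0,"ry":0,"rz":0,"gripper":1},
    {"tx":0,"ty":0,"tz":0,"rx":0,"ry":0,"rz":0,"gripper":1},
    {"tx":0,"ty":0,"tz":0,"rx":0,"ry":0,"rz":0,"gripper":1},
    {"tx":0,"ty":0,"tz":0,"rx":0,"ry":0,"rz":0,"gripper":1},
  ],
  grip_force=20,
)

```text
time_s: 18.88
ee_pos: [537.5, -242.9, 80.5]
ee_rot: [180.0, 0.0, 83.1]
force: [0.0, -0.3, 0.3]
gripper_width: 33.9
gripper_force: 0.0
```

```bash
python3 st.py; python3 z.py|tail -6|head -1; python3 - <<'E'
from h import *
c=grab("side"); save(c[0],"s5.png",(240,145,400,275),5)
E
```

```text
[ 537.41 -242.92   80.45] [0.12 0.02 0.03] [ 0.07 -0.04 -0.01]
start (np.float64(109.25708781127062), np.float64(0.5713431527732887))Traceback (most recent call last):
  File "z.py", line 21, in <module>
    print("now",chuckz(c)); pickle.dump(c,open("side1.pkl","wb"))
                ~~~~~~^^^
  File "z.py", line 11, in chuckz
    j=np.where((s[k-3:k+4][:-1]<h)&(s[k-3:k+4][1:]>=h))[0][0]+k-3
      ~~~~~~~~~~~~~~~~~~~~~~~~~~~~~~~~~~~~~~~~~~~~~~~~~~~~^^^
IndexError: index 0 is out of bounds for axis 0 with size 0
```

View pics/s5.png

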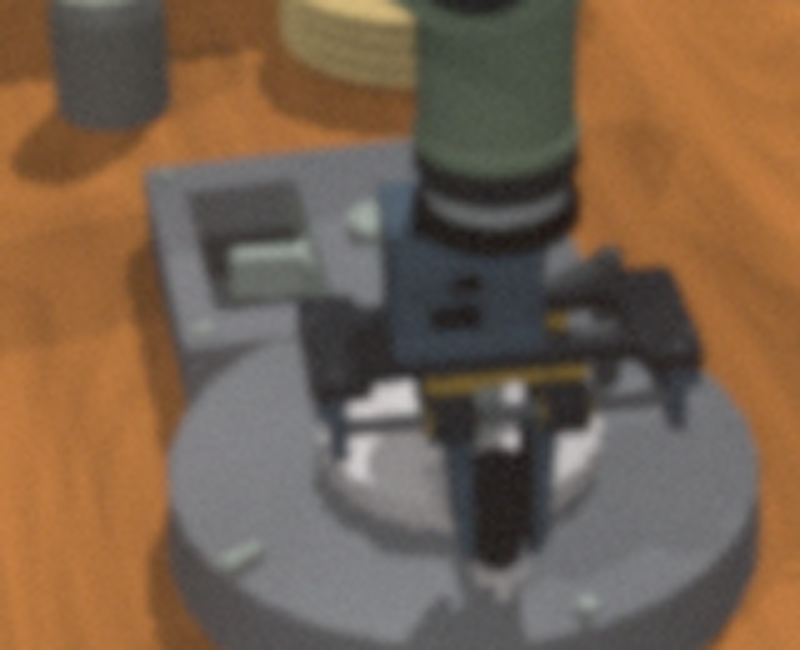

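The fingers straddle the post at (500,505) and are still closing. I'll finish the grip.

send_rows(
  motion=[
    {"tx":0,"ty":0,"tz":0,"rx":0,"ry":0,"rz":0,"gripper":1},
    {"tx":0,"ty":0,"tz":0,"rx":0,"ry":0,"rz":0,"gripper":1},
    {"tx":0,"ty":0,"tz":0,"rx":0,"ry":0,"rz":0,"gripper":1},
  ],
  grip_force=20,
)

```text
time_s: 19.8
ee_pos: [537.2, -242.9, 80.4]
ee_rot: [-180.0, 0.0, 83.1]
force: [-2.7, -0.1, 1.6]
gripper_width: 23.3
gripper_force: 20.0
```

```bash
python3 st.py
```

```text
[ 537.22 -242.91   80.4 ] [0.   0.01 0.01] [-2.99 -0.62  0.71]
```

send_rows(
  motion=[
    {"tx":0.0009,"ty":-0.0202,"tz":0,"rx":0,"ry":0,"rz":0.1733,"gripper":1},
    {"tx":0.0009,"ty":-0.0202,"tz":0,"rx":0,"ry":0,"rz":0.1733,"gripper":1},
    {"tx":0.0009,"ty":-0.0202,"tz":0,"rx":0,"ry":0,"rz":0.1733,"gripper":1},
    {"tx":0.0009,"ty":-0.0202,"tz":0,"rx":0,"ry":0,"rz":0.1733,"gripper":1},
    {"tx":0.0009,"ty":-0.0202,"tz":0,"rx":0,"ry":0,"rz":0.1733,"gripper":1},
    {"tx":0,"ty":0,"tz":0,"rx":0,"ry":0,"rz":0,"gripper":1},
  ],
  grip_force=20,
)

```text
time_s: 20.75
ee_pos: [489.7, -225.9, 80.4]
ee_rot: [-180.0, 0.0, 57.1]
force: [-5.0, -2.4, 0.9]
gripper_width: 23.9
gripper_force: 20.0
```

```bash
python3 st.py
```

```text
[ 489.78 -225.99   80.39] [0.06 0.05 0.01] [-4.77 -2.06  1.02]
```

send_rows(
  motion=[
    {"tx":0.0014,"ty":-0.0247,"tz":0,"rx":0,"ry":0,"rz":0.212,"gripper":1},
    {"tx":0.0014,"ty":-0.0247,"tz":0,"rx":0,"ry":0,"rz":0.212,"gripper":1},
    {"tx":0.0014,"ty":-0.0247,"tz":0,"rx":0,"ry":0,"rz":0.212,"gripper":1},
    {"tx":0.0014,"ty":-0.0247,"tz":0,"rx":0,"ry":0,"rz":0.212,"gripper":1},
    {"tx":0.0014,"ty":-0.0247,"tz":0,"rx":0,"ry":0,"rz":0.212,"gripper":1},
    {"tx":0,"ty":0,"tz":0,"rx":0,"ry":0,"rz":0,"gripper":1},
  ],
  grip_force=20,
)

```text
time_s: 21.7
ee_pos: [448.9, -179.7, 80.4]
ee_rot: [-179.9, 0.1, 25.3]
force: [-6.7, -2.5, 3.0]
gripper_width: 23.7
gripper_force: 20.0
```

```bash
python3 st.py; python3 - <<'E'
from h import *
L=[grab("side") for _ in range(6)]; c=(np.mean([l[0] for l in L],0).astype(np.uint8),)+L[0][1:]
save(c[0],"s6.png",(260,215,340,275),9)
E
```

```text
[ 448.89 -179.74   80.37] [0.   0.   0.01] [-6.8  -1.96  2.8 ]
```

View pics/s6.png

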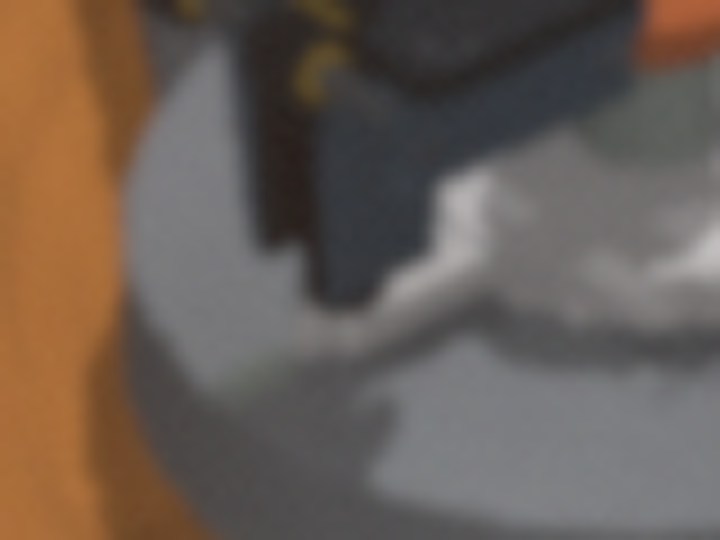

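The arm's tip at (320,335) points at the long bar at (260,378), though the gripper hides part of it. I'll release, retreat and check from both cameras.

send_rows(
  motion=[
    {"tx":0,"ty":0,"tz":0,"rx":0,"ry":0,"rz":0,"gripper":-1},
    {"tx":0,"ty":0,"tz":0,"rx":0,"ry":0,"rz":0,"gripper":-1},
    {"tx":0,"ty":0,"tz":0,"rx":0,"ry":0,"rz":0,"gripper":-1},
    {"tx":0,"ty":0,"tz":0,"rx":0,"ry":0,"rz":0,"gripper":-1},
    {"tx":0,"ty":0,"tz":0,"rx":0,"ry":0,"rz":0,"gripper":-1},
    {"tx":0,"ty":0,"tz":0,"rx":0,"ry":0,"rz":0,"gripper":-1},
    {"tx":0,"ty":0,"tz":-0.06,"rx":0,"ry":0,"rz":0,"gripper":-1},
    {"tx":0,"ty":0,"tz":-0.08,"rx":0,"ry":0,"rz":0,"gripper":-1},
    {"tx":0,"ty":0,"tz":-0.1,"rx":0,"ry":0,"rz":0,"gripper":-1},
    {"tx":0,"ty":0,"tz":0,"rx":0,"ry":0,"rz":0,"gripper":-1},
  ],
  grip_force=20,
)

```text
time_s: 23.45
ee_pos: [452.6, -180.9, 204.3]
ee_rot: [179.6, -0.3, 25.3]
force: [-0.0, 0.3, -0.1]
gripper_width: 91.2
gripper_force: 0.0
```

send_rows(
  motion=[
    {"tx":-0.08,"ty":0.09,"tz":0,"rx":0,"ry":0,"rz":0,"gripper":-1},
    {"tx":-0.08,"ty":0.09,"tz":0,"rx":0,"ry":0,"rz":0,"gripper":-1},
    {"tx":-0.08,"ty":0.09,"tz":0,"rx":0,"ry":0,"rz":0,"gripper":-1},
    {"tx":-0.08,"ty":0.09,"tz":0,"rx":0,"ry":0,"rz":0,"gripper":-1},
    {"tx":-0.08,"ty":0.09,"tz":0,"rx":0,"ry":0,"rz":0,"gripper":-1},
    {"tx":0,"ty":0,"tz":0,"rx":0,"ry":0,"rz":0,"gripper":-1},
  ],
  grip_force=20,
)

```text
time_s: 24.2
ee_pos: [363.5, -471.7, 198.4]
ee_rot: [-179.9, 0.1, 25.0]
force: [0.9, 0.4, -0.5]
gripper_width: 91.0
gripper_force: 0.0
```

```bash
python3 st.py; python3 z.py|sed -n 2p; python3 - <<'E'
from h import *
def av(n):
    L=[grab(n) for _ in range(6)]; return (np.mean([l[0] for l in L],0).astype(np.uint8),)+L[0][1:]
t,s=av("top"),av("side")
import pickle; pickle.dump((t,s),open("f.pkl","wb"))
A=cv2.resize(t[0][195:270,340:420],None,fx=5,fy=5,interpolation=cv2.INTER_CUBIC)
B=cv2.resize(s[0][200:275,265:345],None,fx=5,fy=5,interpolation=cv2.INTER_CUBIC)
save(np.hstack([A,B]),"f.png")
E
```

```text
[ 364.39 -469.21  198.82] [0.63 1.61 0.37] [ 0.64  0.2  -0.06]
now (np.float64(125.50763798682428), np.float64(0.3224688208079952))
```

View pics/f.png

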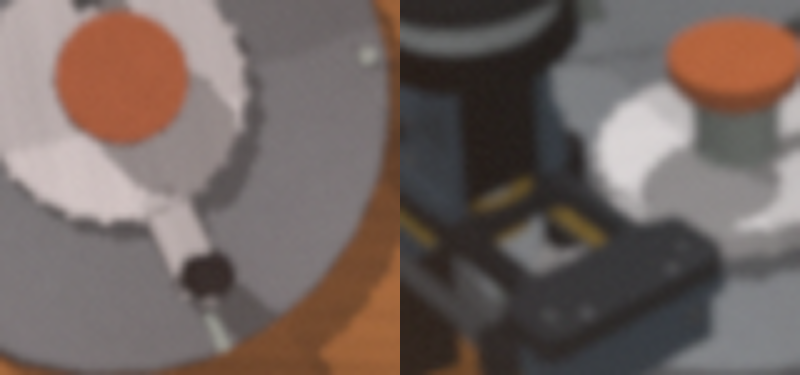

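From above, the arm, the post at (207,275) and the bar at (218,332) are in line. I'll put a number on it.

```bash
python3 - <<'E'
from h import *
import pickle
t,s=pickle.load(open("f.pkl","rb")); im=t[0].astype(float)
U=lambda x,y:((x+.5)/5-.5+340,(y+.5)/5-.5+195)
m=((im[...,0]-im[...,1])>55).astype(np.uint8)[195:233,340:390]
n,l,st,c=cv2.connectedComponentsWithStats(m);k=1+np.argmax(st[1:,4]);ax=ray(t,*(c[k]+[340,195]),125.5)[:2]
g=im[240:270,370:395].mean(2)
w=np.clip(65-g,0,None); w[20:]=0; yy,xx=np.mgrid[240:270,370:395]; pu,pv=(w*xx).sum()/w.sum(),(w*yy).sum()/w.sum()
az=lambda p:(np.degrees(np.arctan2(*(p[:2]-ax)[::-1])).round(2),np.hypot(*(p[:2]-ax)).round(1))
print("axis",ax,"post blob",(pu,pv),az(ray(t,pu,pv,126)),az(ray(t,pu,pv,115)),"click",az(ray(t,*U(207,274),122)))
print("tip",az(ray(t,*U(209,302),62)))
for p in((213,318),(218,332),(224,347)): print("bar",az(ray(t,*U(*p),56)))
print("stud",az(ray(t,*U(369,55),54)))
# bar centroid by bright-green contrast
b=im[257:268,378:390]; d=b[...,1]-b[...,0]; print(d.astype(int))
E
```

```text
axis [ 552.72954882 -132.82282921] post blob (np.float64(381.144690781797), np.float64(249.74640217814078)) (np.float64(-155.8), np.float64(111.6)) (np.float64(-155.08), np.float64(111.9)) click (np.float64(-155.53), np.float64(110.7))
tip (np.float64(-154.35), np.float64(126.7))
bar (np.float64(-154.74), np.float64(135.7))
bar (np.float64(-155.01), np.float64(143.6))
bar (np.float64(-155.14), np.float64(152.3))
stud (np.float64(-80.64), np.float64(144.1))
[[ -6  -7  -7  -3  -5  -5  -6  -8  -8  -7  -7  -7]
 [ -7  -6  -4  -2  -1  -3  -6  -7  -7  -6  -8  -8]
 [ -6  -5  -4  -2   0  -2  -4  -7  -8  -8  -6  -8]
 [ -7  -6  -5  -3  -1  -1  -3  -5  -8  -8  -7  -6]
 [ -7  -6  -6  -6  -2  -1  -1  -5  -8  -8  -8 -11]
 [ -8  -6  -7  -6  -3  -1  -1  -3  -7  -9 -16 -21]
 [ -6  -7  -7  -6  -4  -1  -2  -4 -10 -21 -27 -37]
 [ -8  -7  -7  -7  -6  -5  -6 -11 -22 -34 -40 -42]
 [ -8  -8  -8 -10 -12 -15 -20 -27 -36 -42 -42 -44]
 [ -9 -12 -13 -17 -25 -31 -36 -38 -39 -41 -42 -41]
 [-19 -24 -27 -32 -35 -37 -39 -40 -40 -41 -40 -40]]
```

```bash
python3 -c "
from h import *
print(env.job_done())"
```

```text
the job is handed in; nothing more can be done
None
```

I've handed in the job: the chuck top is within about 0.2 mm of the gauge finger by touch, the collar's post is within about 0.5° of the long bar mark, and the gripper is open and clear at about 25 of the 72 s.

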